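Open the catch-locked cupboard door beside the bell

ROBOT

A 6-joint arm with a two-finger parallel gripper is mounted at the origin on a cart in front of the work surface, level with it; the furniture and walls round the work are solid. World frame = base frame: x ahead of the robot, y to its left, z up, the work surface at z = 0. Lengths are in m, angles in rad, forces in N, time in s.
With the tool pointing down it reaches from about 0.275 to 0.85 m from the base axis. Payload 5.2 kg.
Tool frame: the origin (TCP) lies at the very end of the fingers, on their centre line; the grasp point (between the pads) lies 19 mm behind it; z points along the fingers, y is the line along which they close (so a half turn about z gives the same grasp; the last joint's range is limited). The gripper opens to 85 mm and grips with 20 to 120 N. Pads are 22 mm wide; open, the fingers measure 114 mm over their backs; the gripper's body (76 mm by 85 mm) begins 54 mm behind the grasp point. The pads swing forward as they close: fully open they stand 13 mm farther back than shut.
Start: joints at [1.034, 0.259, 1.535, -0, 1.348, -0.203], TCP at [0.18, 0.52, 0.231] pointing down, gripper open.
Joint ranges: [-3.14, 3.14], [-0.91, 2.08], [0.19, 2.58], [-1.22, 4.36], [0.22, 2.71], [-3.12, 3.12]. Speed limits (rad/s): [2.57, 2.57, 3.14, 3.14, 3.14, 3.14].

INTERFACE

Orientations are given as a unit quaternion [x, y, z, w].
In Python, from cell import bot gives the robot as it stands.
- The arm moves only by the tool servo_tool, never from a script. Its arguments are lists of equal length, an entry for each row: "angular": the turn, a rotation vector about the tool's x, y, z in degrees, a list of three; "slide": the shift along the tool's x, y, z in mm, a list of three; "grip": the closure, from -1 (fully open) to 1 (shut), so that 0 is half open. In form: {"angular": [[wx, wy, wz], ...], "slide": [[tx, ty, tz], ...], "grip": [grip, ...]}. A call has 1 to 10 rows; each row shifts and turns the commanded pose from where the row before left it, along the tool's axes as they then stand; what a row does not reach is not made up. A row lasts 1/12 s, in which the tool goes at most 41.7 mm and 7.16 degrees, less where a joint would pass 70% of its speed; a pose out of reach is approached as far as the arm can. A call with a gripper value outside its range is refused whole. The fingers move at their own pace and stop on an object; "grip_force" is the grip in N (left out, the last holds). Time passes only in rows, so rows that do not move let the fingers close. It gives the time, the measured TCP pose, the force, the opening and the grip force at its end, in the units of the state.
- bot.observe(): the state, without advancing time (a new reading comes with each control period).
- bot.get_image(name): name is "side" or "top" or "wrist"; returns the picture (420x560x3 uint8, red, green, blue); there is no depth.
- bot.calibration(name): a dict with "K" (3x3 intrinsics, pixels), "R" (3x3) and "t" (3): a world point X has camera coordinates R X + t. Camera axes: x right, y down, z forward; pixel columns grow to the right and rows downward; lengths in m; the calibration is good to about 2 mm. A picture is of the moment at which its call begins: read the wrist's pose just before it. calibration takes no time and is no camera call; for the wrist camera it gives the pose at the moment of the call.
- bot.close_job(): hands the job in; it is judged then, once.
Trained networks look in the newest picture that a camera, given by its name, has taken for a name from the list of things; names that differ only in an ending like _2 or _b are one class to them, and where a whole thing is asked for, a point or a joint stands for the part that bears it (a point fixed in the world has none). Each returns a list of dicts, best first, with "confidence" (0 to 1); they miss things now and then, are a little off and sometimes report something else, mostly with a low value. They report only what shows in the picture. A call takes as long as a camera call. They do not tell look-alikes from the thing itself.
- bot.masks_of(camera, label): "region" (420x560 bool, what is visible of it) and "rect" ([left, top, right, bottom] in pixels, round what is visible of it).
The state is a dict: "time": time; "joints": joint angles; "qd": joint speeds; "joint_torque": joint torques, N m; "ee_pos": TCP position; "tool_rot": TCP orientation; "wrist_force": force on the tool from outside, world axes, zero at the start; "ft_torque": the same for the moment, N m; "grip_width": opening from 0.0 (shut) to 1.0 (fully open); "grip_force": force on a finger pad.
Only numpy, scipy, OpenCV 4.12 (cv2) and the standard library are available. Lean on these libraries where they do the work, as an engineer would, in place of code of your own. Each camera call takes 0.05 s, during which the arm holds its last target. There are 200 camera calls.

TASK

The low grey two-door cupboard on the worktop has no handles; each door is held by a sprung catch hidden in the recess behind its top edge. Open the door at the end of the cupboard where the service bell stands: reach down into that door's recess, push the catch down and, keeping it down, pull the door towards you, then swing it wide open, about square to the cupboard. Leave the other door shut and do not disturb the bell.

Things in the scene. Friction and masses are not known exactly. Their poses are not given: they have to be found in the camera images.
- cupboard: Low grey cupboard with two plain aluminium doors, fixed: 120 deep x 280 wide x 130 high (all sizes mm). Origin: centre of its underside; x runs from the doors to its back, y to its left, z up. Behind each door's top edge its top has an open finger recess, 42 (x) x 84 (y), centred at x -25, y +48 (left door) or y -48 (right door). In it lies a grey sprung catch plate, 39 x 74, upper face at z 116.
- bell: Service bell: pale metal dome with a button, black foot, 76 across, 54 high, loose. Stands beyond the left or the right end of the cupboard, its centre about 70 from the side wall, near the front; a white paper roll (64 across, 57 high) stands at the other end. Origin: centre of its underside.
- left_door (a joint): Left (+y) door, rad: 0 shut, grows as it opens towards the robot, 1.57 square to the cupboard, stop 1.75; light friction, stays where left. Panel 14 thick, top edge at z 130 (flush with the top), back face at x -46 in the cupboard's frame, from y 0 to its upright hinge at x -53, y 140. Its catch plate is mounted on its back and swings with it.
- right_door (a joint): Right door, the mirror image (hinge at x -53, y -140; 0 shut, stop 1.75). Either catch sinks straight down, 18 at most, on a spring (3 to 6.6 N); 8 down, its rear tooth clears the recess's rear lip (12 is a good depth). Keep it down for the first 20 of pull on the door's back face; released while shut it locks again.
There are look-alikes about, which are no part of the job. Leave any blue or turquoise look-alike of the bell alone.

How it is judged:
At the end, for the whole second after the job is handed in: The door at the bell's end of the cupboard stands open by more than 1.05 rad (60 degrees) and at rest; the other door is shut (under 0.1 rad) (((y of bell in the frame of cupboard above 0 m and value of joint left_door above 1.05 rad and velocity of joint left_door below 0.1 rad/s and value of joint right_door below 0.1 rad) or (y of bell in the frame of cupboard below 0 m and value of joint right_door above 1.05 rad and velocity of joint right_door below 0.1 rad/s and value of joint left_door below 0.1 rad))); the robot touches nothing.
It fails at once if the bell is pushed more than 20 mm from where it stood (distance of bell from where it was at the start of the episode above 0.02 m).
It fails at once if the door away from the bell is opened (0.1 rad or more) ((y of bell in the frame of cupboard above 0 m and value of joint right_door above 0.1 rad) or (y of bell in the frame of cupboard below 0 m and value of joint left_door above 0.1 rad)).
It also fails if it takes over 32 s, if anything falls off the work surface, if the arm or the gripper's body presses on something with over 40 N, if the wrist force passes 120 N, or if a joint passes its speed limit or range.

## Working session

There is one attempt and no reset: what is moved stays moved. The work goes in short steps, Python scripts to look and compute and a tool call to move; the robot and the scene stay as the last step left them, time stands still between calls to the robot, and variables do not carry over. Pictures are saved under pics/ and viewed, at most 10 in all, crops included, and the job is handed in when it is done.

Besides the shell and the picture viewer there is one more tool, called after "Emit:" by a JSON object that holds its "op" and its "data". servo_tool: Moves the arm, as the interface text tells. Its arguments: {"type":"object","properties":{"angular":{"type":"array"},"slide":{"type":"array"},"grip":{"type":"array"},"grip_force":{"type":"number"}},"required":["angular","slide","grip"]}

```bash
mkdir -p pics
python3 - <<'E'
from cell import bot
import cv2,numpy as np
s=bot.observe();print(s['time'],s['ee_pos'],s['tool_rot'])
ims=[]
for n in ['side','top']:
    im=bot.get_image(n);ims.append(im)
    cv2.imwrite(f'pics/{n}0.png',im[:,:,::-1])
    c=bot.calibration(n);print(n,c['K'].tolist(),c['R'].tolist(),c['t'].tolist())
    for l in ['cupboard','bell','left_door']:
        for d in bot.masks_of(n,l):
            print(n,l,round(d['confidence'],2),d['rect'],d['region'].sum())
E
```

```text
0.0 [0.17989127 0.51918045 0.23046843] [ 1.66126282e-01  9.86104050e-01 -8.69337678e-04 -3.23588169e-04]
side [[519.172279251179, 0.0, 287.7516924087066], [0.0, 519.172279251179, 218.0016778153628], [0.0, 0.0, 1.0]] [[-0.19156701380951802, -0.9814661370187575, -0.00512846035188264], [-0.6884537138847351, 0.13809599936370334, -0.7120119232134073], [0.6995238116450497, -0.132867290351, -0.7021486452998137]] [0.017520598589884556, 0.3805352008520127, 0.6221320937830526]
side cupboard 0.88 [202.8, 122.9, 370.4, 230.8] 13121
side bell 0.95 [384.9, 213.4, 424.1, 250.2] 1180
side bell 0.83 [327.8, 240.3, 372.1, 283.7] 1364
side bell 0.73 [162.6, 220.1, 203.5, 251.0] 1206
side left_door 0.6 [215.6, 159.0, 294.6, 229.0] 4236
top [[389.7933918944256, 0.0, 280.224909814228], [0.0, 389.7933918944256, 210.3549814422237], [0.0, 0.0, 1.0]] [[0.027070745395200557, -0.9996173374415515, 0.005688007560826436], [-0.9750623580398287, -0.027658752610584286, -0.22020079776839094], [0.2202738583617164, 0.00041483766740040966, -0.9754379812331243]] [-0.0961935377152861, 0.512903956552159, 0.7557501434374002]
top cupboard 0.87 [216.7, 134.6, 363.0, 214.0] 10186
top bell 0.95 [359.2, 235.0, 392.8, 268.0] 934
top bell 0.64 [304.7, 253.7, 332.6, 285.9] 943
top bell 0.63 [176.7, 196.0, 211.3, 229.6] 855
top left_door 0.55 [216.1, 175.0, 289.8, 215.4] 2020
```

View pics/side0.png

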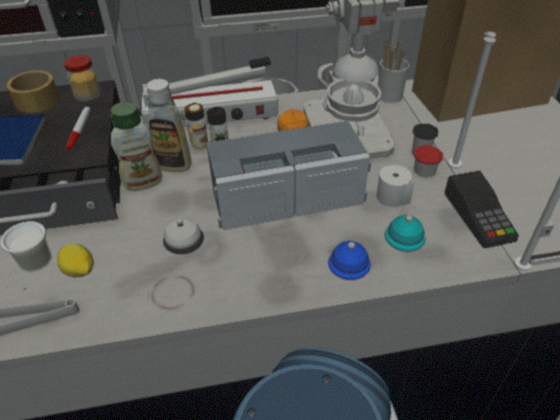

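View pics/top0.png

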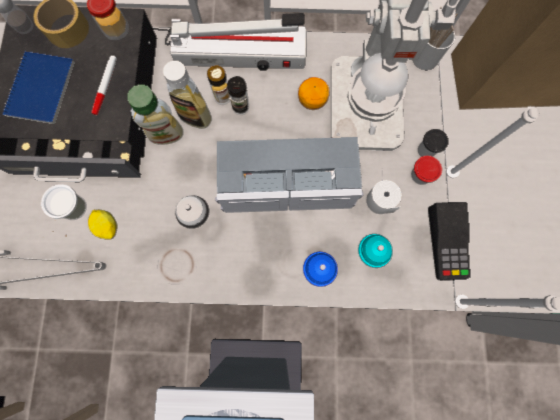

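Run:
```python
import cv2,numpy as np
s=cv2.imread('pics/side0.png')[110:300,150:440]
t=cv2.imread('pics/top0.png')[120:300,160:410]
a=cv2.resize(s,(580,380),interpolation=cv2.INTER_CUBIC)
cv2.imwrite('pics/c_side.png',cv2.resize(s,None,fx=2.7,fy=2.7,interpolation=cv2.INTER_CUBIC))
cv2.imwrite('pics/c_top.png',cv2.resize(t,None,fx=3.2,fy=3.2,interpolation=cv2.INTER_CUBIC))
```

```text
(no output)
```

View pics/c_top.png

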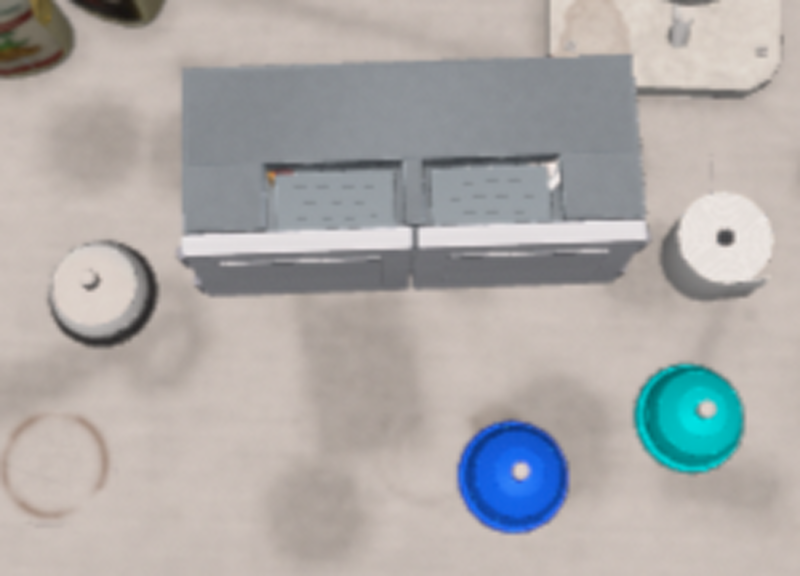

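View pics/c_side.png

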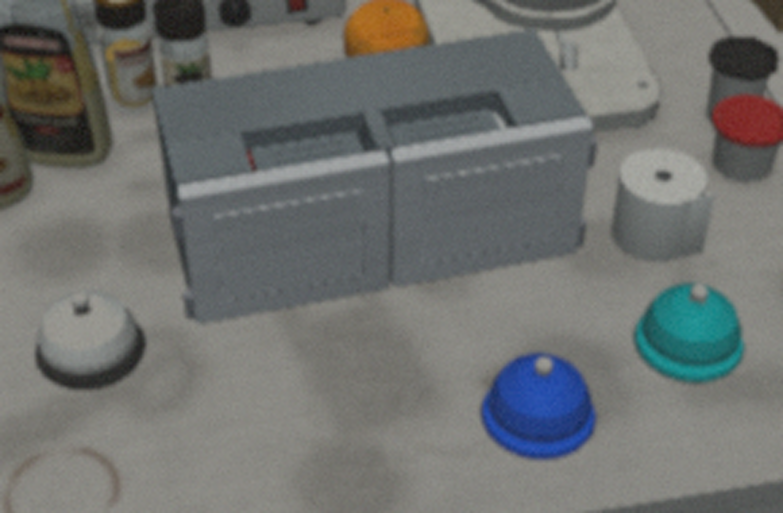

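Top picture: pale bell at (192,211), blue at (320,269), turquoise at (376,251). The bell is the pale one with the black foot. It stands at the cupboard's left end, opposite the paper roll at (385,197), so the left door is the one to open. Next I fit the cupboard pose.

```bash
cat > h.py <<'E'
from cell import bot
import numpy as np
def proj(n,X):
    c=bot.calibration(n);p=(np.array(c['R'])@np.array(X).T).T+np.array(c['t']);q=p@np.array(c['K']).T;return q[:,:2]/q[:,2:]
def ray(n,uv,z):
    c=bot.calibration(n);R=np.array(c['R']);o=-R.T@np.array(c['t']);d=R.T@np.linalg.inv(c['K'])@[uv[0],uv[1],1];return o+d*(z-o[2])/d[2]
E
python3 - <<'E'
from h import *
from scipy.optimize import least_squares
P={'top':[((183,68),(.06,.14,.13)),((633,56),(.06,-.14,.13)),((182,237),(-.046,.14,.13)),((412,245),(-.06,0,.13)),((645,240),(-.06,-.14,.13)),((183,255),(-.06,.14,.13))],
'side':[((181,193),(-.06,.14,.13)),((592,126),(-.06,-.14,.13)),((155,88),(.06,.14,.13)),((545,33),(.06,-.14,.13)),((390,157),(-.06,0,.13))]}
def W(p,X):
    X=np.array(X);c,s=np.cos(p[2]),np.sin(p[2]);return X@np.array([[c,s,0],[-s,c,0],[0,0,1]])+[p[0],p[1],0]
def f(p):
    r=[]
    for n,l in P.items():
        sc,o=(3.2,(160,120)) if n=='top' else (2.7,(150,110))
        r.append(proj(n,W(p,[b for a,b in l]))-(np.array([a for a,b in l])/sc+o))
    return np.concatenate(r).ravel()
s=least_squares(f,[.5,0,0],loss='soft_l1');p=s.x;print(p,np.degrees(p[2]));print(f(p).round(1).reshape(-1,2).tolist())
for nm,X in dict(catch=(-.025,.048,.116),hinge=(-.053,.14,.13),doormid=(-.046,.048,.13)).items(): print(nm,W(p,[X]).round(4))
for uv in [(192,211)]: 
  b=ray('top',uv,.025);print('bell',b)
  d=b[:2]-p[:2];c,s=np.cos(p[2]),np.sin(p[2]);print('in cup',c*d[0]+s*d[1],-s*d[0]+c*d[1])
np.save('p.npy',p)
E
```

```text
[ 0.5838026  -0.09597422  0.0562902 ] 3.2251907901979524
[[-0.5, -0.3], [0.4, -0.1], [-0.6, -1.3], [0.9, 1.3], [1.2, 0.9], [-0.9, 0.2], [-0.5, 0.4], [1.6, -0.4], [-0.7, -1.3], [-2.8, -2.5], [1.3, 0.6]]
catch [[ 0.5561 -0.0495  0.116 ]]
hinge [[0.523  0.0408 0.13  ]]
doormid [[ 0.5352 -0.0506  0.13  ]]
bell [0.51584368 0.10921825 0.025     ]
in cup -0.05630705473984603 0.20869087820201626
```

Emit:
{"op": "servo_tool", "data": {"angular": [[0,0,0],[0,0,0],[0,0,0],[0,0,0],[0,0,0],[0,0,0],[0,0,0],[0,0,0],[0,0,0],[0,0,0]], "slide": [[-27,-21,1],[-27,-21,1],[-27,-21,1],[-27,-21,1],[-27,-21,1],[-27,-21,1],[-27,-21,1],[-27,-21,1],[-27,-21,1],[-27,-21,1]], "grip": [1,1,1,1,1,1,1,1,1,1]}}

```text
time: 1.23
ee_pos: [0.3671, 0.2313, 0.2215]
tool_rot: [0.166, 0.986, 0.0, 0.0]
wrist_force: [0.0, 0.6, -0.6]
grip_width: 0.001
grip_force: 0.0
```

Emit:
{"op": "servo_tool", "data": {"angular": [[0,0,0],[0,0,0],[0,0,0],[0,0,0],[0,0,0],[0,0,0],[0,0,0],[0,0,0],[0,0,0],[0,0,0]], "slide": [[-27,-21,1],[-27,-21,1],[-27,-21,1],[-27,-21,1],[-27,-21,1],[-27,-21,1],[-27,-21,1],[-27,-21,1],[-27,-21,1],[-27,-21,1]], "grip": [1,1,1,1,1,1,1,1,1,1]}}

```text
time: 2.07
ee_pos: [0.5535, -0.0557, 0.2113]
tool_rot: [0.166, 0.986, 0.0, 0.0]
wrist_force: [0.0, 1.5, -0.6]
grip_width: 0.002
grip_force: 0.0
```

Emit:
{"op": "servo_tool", "data": {"angular": [[0,0,-5.5],[0,0,-5.5],[0,0,-5.6],[0,0,-5.6],[0,0,0],[0,0,0]], "slide": [[0,0,0],[0,0,0],[0,0,0],[0,0,0],[0,0,0],[0,0,0]], "grip": [1,1,1,1,1,1]}}

```text
time: 2.57
ee_pos: [0.5528, -0.0541, 0.2113]
tool_rot: [-0.025, 1.0, -0.0, -0.0]
wrist_force: [-0.1, 0.3, 0.4]
grip_width: 0.001
grip_force: 0.0
```

```bash
cat >> h.py <<'E'
from scipy.spatial.transform import Rotation as Ro
def cup():
    s=bot.observe();p=np.load('p.npy');c,sn=np.cos(p[2]),np.sin(p[2]);d=np.array(s['ee_pos'][:2])-p[:2]
    R=Ro.from_quat(s['tool_rot']).as_matrix()
    print('t',s['time'],'tcp in cup mm',np.round([1e3*(c*d[0]+sn*d[1]),1e3*(-sn*d[0]+c*d[1]),1e3*s['ee_pos'][2]],1),'toolx yaw in cup',np.degrees(np.arctan2(R[1,0],R[0,0])-p[2]).round(1),'tz',R[:,2].round(3),'F',np.round(s['wrist_force'],1),'w',s['grip_width'],'q',np.round(s['joints'],2))
E
python3 - <<'E'
from h import *
import cv2
cup()
im=bot.get_image('wrist');cv2.imwrite('pics/w1.png',im[:,:,::-1])
p=np.load('p.npy');c,s=np.cos(p[2]),np.sin(p[2])
X=np.array([(-46,6,130),(-46,90,130),(-4,90,130),(-4,6,130),(-60,0,130)])/1e3@np.array([[c,s,0],[-s,c,0],[0,0,1]])+[p[0],p[1],0]
print(proj('wrist',X).round(0).tolist())
E
```

```text
t 2.5667 tcp in cup mm [-28.6  43.5 211.3] toolx yaw in cup -180.3 tz [-0. -0. -1.] F [-0.1  0.3  0.4] w 0.0013641240163232966 q [-0.3   0.28  1.55 -0.    1.31 -1.92]
[[227.0, 196.0], [333.0, 196.0], [331.0, 245.0], [229.0, 246.0], [218.0, 179.0]]
```

View pics/w1.png

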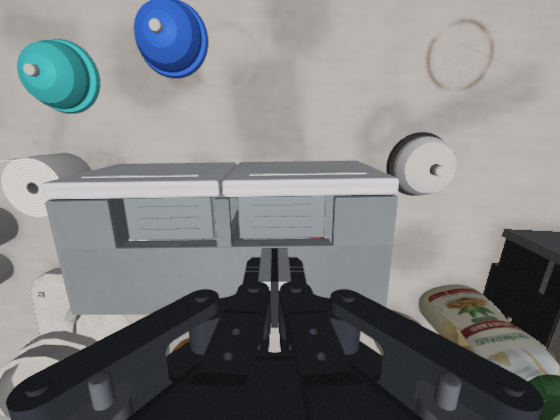

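The recess shows at (232–333, 196–246), where the fit predicted (227–333, 196–246), and the finger tip is over it. I descend.

Emit:
{"op": "servo_tool", "data": {"angular": [[0,0,0],[0,0,0],[0,0,0],[0,0,0],[0,0,0],[0,0,0],[0,0,0],[0,0,0]], "slide": [[1,0,22],[0,0,22],[0,0,22],[0,0,15],[0,0,10],[0,0,5],[0,0,0],[0,0,0]], "grip": [1,1,1,1,1,1,1,1]}}

```text
time: 3.28
ee_pos: [0.552, -0.0541, 0.1161]
tool_rot: [-0.027, 1.0, -0.0, 0.0]
wrist_force: [-1.9, 0.3, 2.3]
grip_width: -0.001
grip_force: 1.1
```

Emit:
{"op": "servo_tool", "data": {"angular": [[0,0,0],[0,0,0],[0,0,0],[0,0,0],[0,0,0]], "slide": [[0,0,4],[0,0,4],[0,0,4],[0,0,0],[0,0,0]], "grip": [1,1,1,1,1]}}

```text
time: 3.7
ee_pos: [0.5525, -0.0545, 0.1037]
tool_rot: [-0.027, 1.0, -0.0, 0.001]
wrist_force: [-0.2, -0.2, 6.0]
grip_width: 0.006
grip_force: 2.4
```

```bash
python3 -c "
from h import *
cup()"
```

```text
t 3.7 tcp in cup mm [-28.9  43.2 103.7] toolx yaw in cup -180.2 tz [ 0.002 -0.001 -1.   ] F [-0.2 -0.2  6. ] w 0.006071052093419427 q [-0.3   0.38  1.69 -0.    1.06 -1.92]
```

Emit:
{"op": "servo_tool", "data": {"angular": [[0,0,0],[0,0,0],[0,0,3],[0,0,3],[0,0,3],[0,0,0]], "slide": [[3,0,0],[3,0,0],[5.1,-0.8,0],[5.1,-0.8,0],[5.1,-0.8,0],[0,0,0]], "grip": [1,1,1,1,1,1]}}

```text
time: 4.2
ee_pos: [0.5297, -0.0576, 0.1037]
tool_rot: [0.053, 0.999, -0.001, 0.0]
wrist_force: [0.8, -2.6, 5.1]
grip_width: -0.0
grip_force: 2.4
```

```bash
python3 -c "
from h import *
cup()"
```

```text
t 4.2 tcp in cup mm [-51.8  41.4 103.7] toolx yaw in cup 170.7 tz [-0.    -0.001 -1.   ] F [ 0.8 -2.6  5.1] w -0.0003824634727333184 q [-0.32  0.35  1.75 -0.    1.04 -1.78]
```

Emit:
{"op": "servo_tool", "data": {"angular": [[0,0,3],[0,0,3],[0,0,3],[0,0,3],[0,0,3],[0,0,3],[0,0,3],[0,0,3],[0,0,3],[0,0,0]], "slide": [[5.1,-0.8,0],[5.1,-0.8,0],[5.1,-0.8,0],[5.1,-0.8,0],[5.1,-0.8,0],[5.1,-0.8,0],[5.1,-0.8,0],[5.1,-0.8,0],[5.1,-0.8,0],[0,0,0]], "grip": [1,1,1,1,1,1,1,1,1,1]}}

```text
time: 5.03
ee_pos: [0.4836, -0.0498, 0.1034]
tool_rot: [0.285, 0.959, -0.0, -0.001]
wrist_force: [-0.0, -1.3, 5.0]
grip_width: 0.0
grip_force: 2.6
```

Run:
```python
from h import *
import cv2
cup()
im=bot.get_image('top');cv2.imwrite('pics/t2.png',im[:,:,::-1])
```

```text
t 5.0333 tcp in cup mm [-97.4  51.7 103.4] toolx yaw in cup 143.7 tz [-0.001 -0.001 -1.   ] F [-0.  -1.3  5. ] w 0.00026289492284200844 q [-0.33  0.28  1.86 -0.    1.01 -1.32]
```

View pics/t2.png

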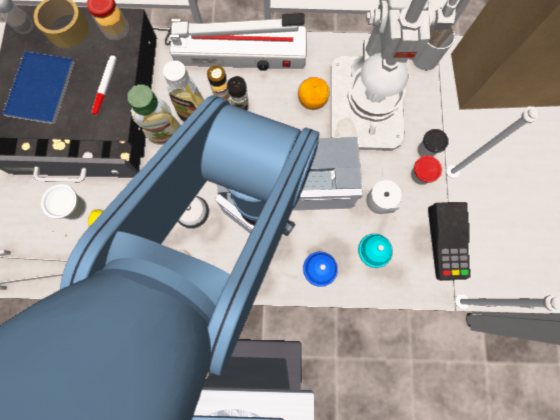

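The door is following: its edge runs from (220,195) to (265,232), and the bell at (192,211) has not moved. I carry on with the same arc.

Emit:
{"op": "servo_tool", "data": {"angular": [[0,0,3],[0,0,3],[0,0,3],[0,0,3],[0,0,3],[0,0,3],[0,0,3],[0,0,3],[0,0,3],[0,0,3]], "slide": [[5.1,-0.8,0],[5.1,-0.8,0],[5.1,-0.8,0],[5.1,-0.8,0],[5.1,-0.8,0],[5.1,-0.8,0],[5.1,-0.8,0],[5.1,-0.8,0],[5.1,-0.8,0],[5.1,-0.8,0]], "grip": [1,1,1,1,1,1,1,1,1,1]}}

```text
time: 5.92
ee_pos: [0.4437, -0.0188, 0.1034]
tool_rot: [0.523, 0.852, -0.001, -0.0]
wrist_force: [-0.7, -1.5, 4.8]
grip_width: 0.002
grip_force: 2.6
```

Emit:
{"op": "servo_tool", "data": {"angular": [[0,0,3],[0,0,3],[0,0,3],[0,0,3],[0,0,2],[0,0,2],[0,0,1],[0,0,0],[0,0,0]], "slide": [[5.1,-0.8,0],[5.1,-0.8,0],[5.1,-0.8,0],[5.1,-0.8,0],[3.4,-0.5,0],[3.4,-0.5,0],[1.7,-0.3,0],[0,0,0],[0,0,0]], "grip": [1,1,1,1,1,1,1,1,1]}}

```text
time: 6.67
ee_pos: [0.4292, 0.0072, 0.1031]
tool_rot: [0.642, 0.767, -0.001, -0.001]
wrist_force: [-2.6, -1.3, 5.8]
grip_width: -0.003
grip_force: 2.6
```

```bash
python3 -c "
from h import *
cup()"
```

```text
t 6.6667 tcp in cup mm [-148.5  111.8  103.1] toolx yaw in cup 96.9 tz [-0.002  0.    -1.   ] F [-2.6 -1.3  5.8] w -0.0034519885962838288 q [-0.24  0.18  1.99 -0.    0.97 -0.42]
```

Tool at about 83°. I back off the door slightly, then lift clear.

Emit:
{"op": "servo_tool", "data": {"angular": [[0,0,0],[0,0,0],[0,0,0],[0,0,0],[0,0,0],[0,0,0],[0,0,0],[0,0,0],[0,0,0]], "slide": [[0,0,-5],[0,0,-5],[-2,0,-5],[-2,0,-10],[0,0,-20],[0,0,-30],[0,0,-30],[0,0,0],[0,0,0]], "grip": [1,1,1,1,1,1,1,1,1]}}

```text
time: 7.42
ee_pos: [0.4325, 0.0026, 0.2101]
tool_rot: [0.642, 0.766, 0.001, 0.002]
wrist_force: [-0.6, 0.9, 0.3]
grip_width: 0.001
grip_force: 0.0
```

Run:
```python
from h import *
import cv2
cup()
im=bot.get_image('wrist');a=bot.get_image('side')
cv2.imwrite('pics/f.png',np.hstack([cv2.resize(im,(400,300)),cv2.resize(a,(400,300))])[:,:,::-1])
```

```text
t 7.4167 tcp in cup mm [-145.5  107.   210.1] toolx yaw in cup 96.8 tz [ 0.004 -0.001 -1.   ] F [-0.6  0.9  0.3] w 0.0008492953728729855 q [-0.25  0.06  1.83  0.    1.25 -0.43]
```

View pics/f.png

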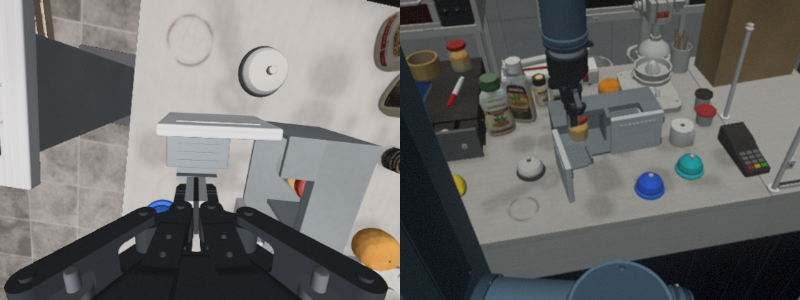

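The left door stands about square to the cupboard (wrist view, door at (157–285, 115–138)). In the side view the right door is shut, the bell stands at (530,168), and the gripper is clear above. I hand the job in.

```bash
python3 -c "
from cell import bot
print(bot.close_job())"
```

```text
the job is handed in; nothing more can be done
None
```

I opened the left door, at the bell's end, to about 80° and handed the job in at about 7.5 s. In the last pictures the right door was shut, the bell looked undisturbed and the arm was clear; the hand-in gave no verdict back.

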